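Load a bronze tube through a sprung dust flap into a hidden nest

TASK

Put the tall plain bronze tube into the gauging station: push its lower end down past the spring-loaded dust flap, keep the flap held open with the tube while you feel for the round nest hidden below it, and stand the tube upright and fully home in the nest. Work gently: do not force the tube against the station, do not drop it, and leave the other parts on the bench where they are.

Things in the scene. Friction and masses are not known exactly. Their poses are not given: they have to be found in the camera images.
- bronze_tube: the part to load: tall plain bronze tube without a flange, 56 mm outside diameter, 125 mm tall, about 0.7 kg, standing upright on the bench; origin at the centre of its underside, z up. Grip it round the top: seated, its top stands 37 mm above the station's roof, so keep the fingertips at least 92 mm above its underside
- station: gauging station fixed to the bench: grey housing 136 x 168 mm (along its own x, y), roof top 92 mm above the bench, on a base plate 150 x 184 x 4 mm. Origin at bench level under the middle of the work; its x, y axes turn with it about the vertical. All x, y of the station's entries are in these axes, from this origin
- mouth (a point): point at the height of the station's roof top (92 mm), straight above the station's origin. The mouth is a rectangular opening in the roof from x = -32 to +46 mm and y = -51 to +51 mm, closed by the flap
- floor (a point): point on the floor (4 mm above the bench) over the station's origin. On it lies a rigid plate 14 mm thick (top 18 mm above the bench) with a round 62 mm through hole, the nest, its rim a steep funnel (68 mm wide at the top). Its centre is at x = 0, but along y it is clamped anywhere from -18 to +18 mm: not measured, hidden by the flap, to be found by feel. The tube stands in the hole on the floor
- flap (a joint): steel flap closing the mouth, 98 mm wide, hinged along y at x = +40 mm, 88 mm above the bench, its free edge 67 mm from the hinge towards -x; 0 = closed and level, positive = swung down into the housing, 1.54 = fully open; a spring always closes it. Pushed down by the tube standing at x = 0 it resists with about 5 N, then rests on the tube's side at about 1.4 rad with 2 to 3 N towards -x
- bush_2: bystander: bronze bush with a flange at its foot, 60 mm diameter, 100 mm tall, loose; origin at the centre of its underside
- collar_1: bystander: grey steel collar, 68 mm diameter, 50 mm tall, loose; origin at the centre of its underside
- valve_body_0: bystander: small valve body with a bronze neck, 48 x 42 x 98 mm, loose; origin at the centre of its underside
Mind the look-alikes: they are no part of the job. Leave any blue or purple look-alike of the bronze_tube alone.

How it is judged:
By the outcome, as a careful person would: the job done as asked, in the order asked, and still so for the second after the job is handed in, with the robot touching nothing.
It also fails if it takes over 72 s, if anything falls off the work surface, if the arm or the gripper's body presses on something with over 40 N, if the wrist force passes 120 N, or if a joint passes its speed limit or range.

ROBOT

A 7-joint arm with a two-finger parallel gripper is mounted at the origin on a cart in front of the work surface, level with it; the furniture and walls round the work are solid. World frame = base frame: x ahead of the robot, y to its left, z up, the work surface at z = 0. Lengths are in m, angles in rad, forces in N, time in s.
With the tool pointing down it reaches from about 0.425 to 0.95 m from the base axis. Payload 4.7 kg.
Tool frame: the origin (TCP) lies midway between the tips of the shut fingers; the grasp point (between the pads) lies 19 mm behind it; z points along the fingers, y is the line along which they close (so a half turn about z gives the same grasp; the last joint's range is limited). The gripper opens to 87 mm and grips with 3 to 60 N. Pads are 19 mm wide; open, the fingers measure 117 mm over their backs; the gripper's body (75 mm by 190 mm) begins 51 mm behind the grasp point.
Start: joints at [1.084, 0.469, -0.049, 1.532, 0.024, 1.141, -0.082], TCP at [0.298, -0.605, 0.223] pointing down, gripper open.
Joint ranges: [-2.59, 2.59], [-0.33, 1.99], [-1.39, 1.29], [0.1, 2.45], [-1.04, 4.18], [0.21, 1.99], [-2.66, 2.66]. Speed limits (rad/s): [2.57, 2.57, 3.14, 3.14, 3.14, 3.14, 3.14].

INTERFACE

Orientations are given as [roll, pitch, yaw] about the fixed x, y, z axes, in that order (R = Rz(yaw) Ry(pitch) Rx(roll)).
In Python, from bench import bot gives the robot as it stands.
- The arm moves only by the tool move_arm, never from a script. Its argument "plan" is a list of rows, each a list of 7 numbers: the turn, a rotation vector about the tool's x, y, z in units of 8 degrees (1.0 is 8 degrees), then the shift along the tool's x, y, z in units of 30 mm (1.0 is 30 mm), then the opening, from 0 (shut) to 1 (fully open). In form: [[wx, wy, wz, tx, ty, tz, claw], ...]. A call has 1 to 12 rows; each row shifts and turns the commanded pose from where the row before left it, along the tool's axes as they then stand; what a row does not reach is not made up. A row lasts 1/8 s, in which the tool goes at most 62.5 mm and 10.7 degrees, less where a joint would pass 70% of its speed; a pose out of reach is approached as far as the arm can. A call is refused whole if a number of a shift passes 1 or a number of a turn 1, either way. A call with a gripper value outside its range is refused whole. The fingers move at their own pace and stop on an object; "grip_force" is the grip in N (left out, the last holds). Time passes only in rows, so rows that do not move let the fingers close. It gives the time, the measured TCP pose, the force, the opening and the grip force at its end, in the units of the state.
- bot.get_obs(): the state, without advancing time (a new reading comes with each control period).
- bot.get_image(name): name is "scene" or "top" or "wrist"; returns a dict with "frame" (400x640x3 uint8, blue, green, red), "mtx" (3x3 intrinsics, pixels), "R" (3x3) and "t" (3): a world point X has camera coordinates R X + t. Camera axes: x right, y down, z forward; pixel columns grow to the right and rows downward; lengths in m; the calibration is good to about 2 mm. The wrist camera is an equidistant fisheye: a pixel r from the principal point sees the ray r / f radians off the axis. A picture is of the moment at which its call begins. There is no depth.
- bot.sign_off(): hands the job in; it is judged then, once.
The state is a dict: "time": time; "qpos": joint angles; "qvel": joint speeds; "joint_efforts": joint torques, N m; "ee_pos": TCP position; "ee_rot": TCP orientation; "force": force on the tool from outside, world axes, zero at the start; "ft_torque": the same for the moment, N m; "finger_gap": finger opening in m; "grip_force": force on a finger pad.
Only numpy, scipy, OpenCV 4.12 (cv2) and the standard library are available. Lean on these libraries where they do the work, as an engineer would, in place of code of your own. Each camera call takes 0.05 s, during which the arm holds its last target. There are 200 camera calls.

## Working session

There is one attempt and no reset: what is moved stays moved. The work goes in short steps, Python scripts to look and compute and a tool call to move; the robot and the scene stay as the last step left them, time stands still between calls to the robot, and variables do not carry over. Pictures are saved under pics/ and viewed, at most 10 in all, crops included, and the job is handed in when it is done.

Besides the shell and the picture viewer there is one more tool, called after ">>>" as name(argument=value, ...), one argument or row to a line, values as JSON. move_arm: Moves the arm, as the interface text tells. Its arguments: {"type":"object","properties":{"plan":{"type":"array"},"grip_force":{"type":"number"}},"required":["plan"]}

```bash
ls; mkdir -p pics
python3 - <<'E'
from bench import bot
import cv2,numpy as np
o=bot.get_obs()
for k in o: print(k,np.round(o[k],3))
for n in ("scene","top"):
    d=bot.get_image(n); cv2.imwrite(f"pics/{n}0.png",d["frame"]); print(n,np.round(d["mtx"],1).tolist(),np.round(d["R"],3).tolist(),np.round(d["t"],3))
E
```

```text
pics
time 0.0
qpos [ 1.084  0.469 -0.049  1.534  0.024  1.141 -0.082]
qvel [ 0.002  0.002 -0.001 -0.001 -0.001  0.     0.001]
joint_efforts [-0.0000e+00 -5.0797e+01 -8.1000e-02 -2.3615e+01 -6.1000e-02  3.8000e-02
  0.0000e+00]
ee_pos [ 0.298 -0.605  0.222]
ee_rot [-3.14   0.     0.458]
force [-0.422  0.432 -1.193]
ft_torque [0.001 0.06  0.035]
grip_force 0.0
finger_gap 0.087
scene [[442.7, 0.0, 322.6], [0.0, 442.7, 196.2], [0.0, 0.0, 1.0]] [[-0.485, -0.875, 0.001], [-0.461, 0.255, -0.85], [0.743, -0.413, -0.527]] [0.258 0.31  0.887]
top [[505.2, 0.0, 322.2], [0.0, 505.2, 201.9], [0.0, 0.0, 1.0]] [[-0.012, -1.0, 0.02], [-0.985, 0.008, -0.175], [0.175, -0.022, -0.984]] [0.013 0.527 1.699]
```

View pics/top0.png

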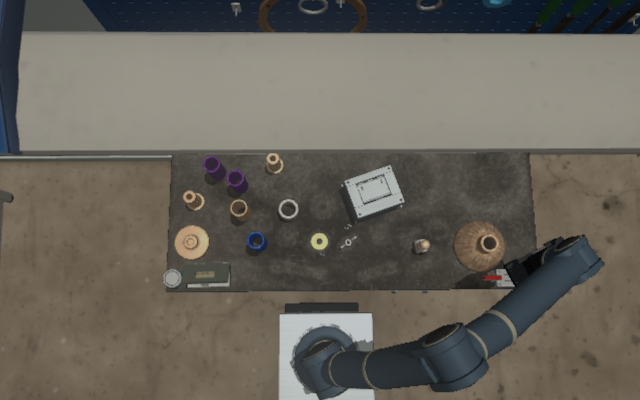

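View pics/scene0.png

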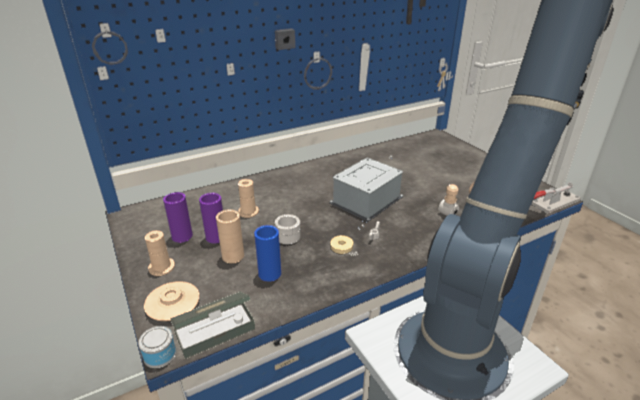

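The bronze tube is at about (239, 210) in top and (230, 237) in scene. The station is at about (373, 191) in top. The neighbours are the purple tubes, the blue tube and the collar. I'll enlarge these regions.

Run:
```python
import cv2,numpy as np
t=cv2.imread("pics/top0.png"); s=cv2.imread("pics/scene0.png")
f=lambda im,x,y,w,h,k:cv2.resize(im[y:y+h,x:x+w],None,fx=k,fy=k,interpolation=cv2.INTER_CUBIC)
a=f(t,215,190,50,40,8); b=f(t,335,160,75,65,8)[:,:600]
c=f(s,190,190,100,100,4)[:, :400]
im=np.zeros((600,800,3),np.uint8)
b=f(t,335,160,80,65,6)  #480x390
im[:390,:480]=b; im[:240,490:790]=f(t,215,190,50,40,6); im[250:600,490:790]=f(s,200,190,60,70,5)
im[395:600,0:410]=f(s,325,150,82,68,5)[:205,:410]
cv2.imwrite("pics/c1.png",im)
```

```text
(no output)
```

View pics/c1.png

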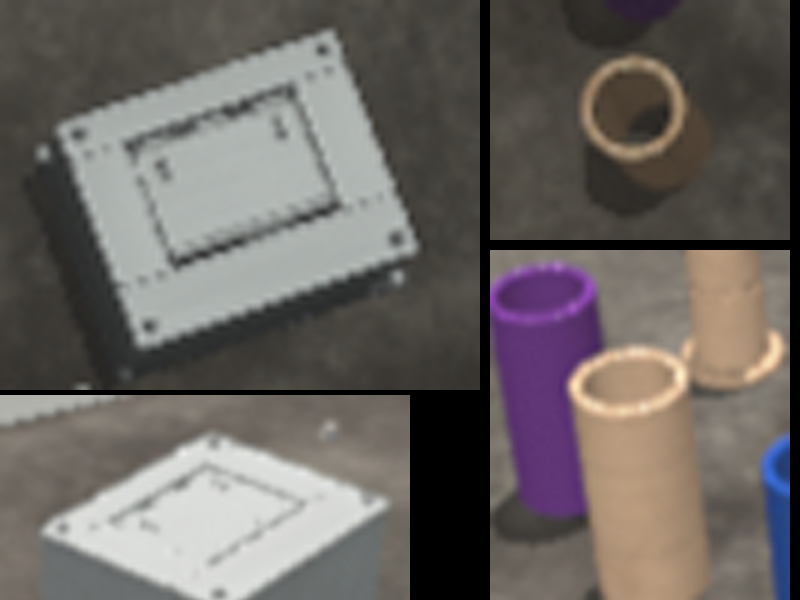

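The top crop shows the roof corners at (60,128), (333,30), (417,248) and (145,347). The mouth is offset towards the upper edge, where the hinge marks are, so station +x points up-left. The tube rim is centred at (634,108), and at (629,381) in the scene crop.

```bash
cat > h.py <<'E'
import numpy as np,cv2
from bench import bot
from scipy.optimize import least_squares
def proj(d,X):
    c=np.atleast_2d(X)@np.array(d["R"]).T+np.array(d["t"]); p=c@np.array(d["mtx"]).T; return p[:,:2]/p[:,2:]
def un(p,k,o): return (np.array(p,float)+.5)/k-.5+np.array(o)
def rz(a): return np.array([[np.cos(a),-np.sin(a)],[np.sin(a),np.cos(a)]])
E
python3 - <<'E'
from h import *
T=bot.get_image("top");S=bot.get_image("scene")
# tube
ot=un([(144,108)],6,(215,190)); os_=un([(139,131)],5,(200,190))
for use in ("t","s","ts"):
    def r(v):
        X=[v[0],v[1],.125]; return np.concatenate([(proj(T,X)-ot).ravel()*('t' in use),(proj(S,X)-os_).ravel()*('s' in use)])
    q=least_squares(r,[.6,.2]);print("tube",use,q.x.round(4),q.fun.round(2))
# station: corners +x-left.. image up=+x, image left=+y
H=np.array([(68,84),(68,-84),(-68,-84),(-68,84)])/1e3
M=np.array([(46,51),(46,-51),(-32,-51),(-32,51)])/1e3
ht=un([(60,128),(333,30),(417,248),(145,347)],6,(335,160)); mt=un([(127,147),(295,90),(340,205),(173,265)],6,(335,160))
hs=un([(43,135),(215,40),(388,105),(218,200)],5,(325,150))
W=lambda v,P:np.c_[P@rz(v[2]).T+v[:2],np.full(len(P),.092)]
for use in ("hm","m","h","s","hms"):
    def r(v):
        return np.concatenate([(proj(T,W(v,H))-ht).ravel()*('h' in use),(proj(T,W(v,M))-mt).ravel()*('m' in use),(proj(S,W(v,H))-hs).ravel()*('s' in use)])
    q=least_squares(r,[.65,-.1,.3]);print("st",use,q.x.round(4),q.fun.round(1))
E
```

```text
tube t [0.4961 0.2837] [-0.  0.  0. -0.]
tube s [0.4949 0.2843] [-0.  0. -0.  0.]
tube ts [0.4957 0.284 ] [-0.08  0.12  0.01 -0.18]
st hm [ 0.5552 -0.1685  0.3384] [-0.5 -0.3  0.  -0.3  0.7  0.2 -0.4  0.5 -0.3 -0.8 -0.3 -1.2  0.6  0.8
  0.2  0.9 -0.  -0.  -0.  -0.   0.   0.   0.   0. ]
st m [ 0.555  -0.1682  0.3336] [-0.  -0.   0.  -0.   0.   0.  -0.   0.  -0.3 -0.8 -0.3 -1.1  0.5  0.9
  0.1  0.9 -0.  -0.  -0.  -0.   0.   0.   0.   0. ]
st h [ 0.5553 -0.1687  0.3399] [-0.4 -0.3  0.  -0.3  0.8  0.2 -0.3  0.5 -0.  -0.  -0.  -0.   0.   0.
  0.   0.  -0.  -0.  -0.  -0.   0.   0.   0.   0. ]
st s [ 0.5595 -0.1703  0.3163] [ 0.  -0.   0.  -0.   0.  -0.  -0.  -0.   0.  -0.   0.  -0.   0.  -0.
  0.  -0.  -0.9 -1.3 -0.3 -1.   0.7 -0.2  0.5  1.9]
st hms [ 0.5559 -0.1685  0.3299] [-0.4 -0.8  0.2 -0.3  0.6  0.3 -0.7  0.1 -0.2 -1.1 -0.1 -1.3  0.5  0.7
  0.1  0.6 -0.8 -0.4 -0.6 -0.5  0.8  0.2  1.2  2.6]
```

```bash
cat >> h.py <<'E'
ST=np.array([.5553,-.1685,.337])
def plan(goal,n,claw,start=None):
    """rows of tool-frame steps from start (x,y,z,yaw) to goal, tool pointing down"""
    if start is None:
        o=bot.get_obs(); start=[*o["ee_pos"],o["ee_rot"][2]]
    p=np.array(start,float); g=np.array(goal,float); g[3]=p[3]+(g[3]-p[3]+np.pi)%(2*np.pi)-np.pi
    s=p.copy(); rows=[]
    for i in range(1,n+1):
        w=s+(g-s)*i/n; d=w-p; c,q=np.cos(p[3]),np.sin(p[3])
        v=np.round([c*d[0]+q*d[1],q*d[0]-c*d[1],-d[2]]/np.array(.03),2); a=round(-d[3]/np.radians(8),2)
        rows.append([0,0,a,*v.tolist(),claw])
        p+= [(c*v[0]+q*v[1])*.03,(q*v[0]-c*v[1])*.03,-v[2]*.03,-a*np.radians(8)]
    print(str(rows).replace(" ",""),"max",np.abs(np.array(rows)[:,:6]).max()); return p
def stw(x,y): return rz(ST[2])@[x,y]+ST[:2]
def sense():
    o=bot.get_obs(); e=np.array(o["ee_pos"])
    print("t",round(o["time"],2),"pos",e.round(4),"rot",np.round(o["ee_rot"],3),"st",(rz(-ST[2])@(e[:2]-ST[:2])).round(4),
     "F",np.round(o["force"],1),"Fst",(rz(-ST[2])@np.array(o["force"])[:2]).round(1),"Mst",(rz(-ST[2])@np.array(o["ft_torque"])[:2]).round(3),"gap",round(o["finger_gap"],4),"grip",round(o["grip_force"],1))
E
python3 -c "
from h import *
plan([.50,-.17,.30,1.908],20,1.0)"
```

```text
[[0,0,np.float64(-0.52),0.62,-0.5,-0.13,1.0],[0,0,np.float64(-0.52),0.66,-0.46,-0.13,1.0],[0,0,np.float64(-0.52),0.69,-0.4,-0.13,1.0],[0,0,np.float64(-0.52),0.71,-0.36,-0.13,1.0],[0,0,np.float64(-0.52),0.74,-0.3,-0.13,1.0],[0,0,np.float64(-0.52),0.76,-0.25,-0.13,1.0],[0,0,np.float64(-0.52),0.78,-0.19,-0.13,1.0],[0,0,np.float64(-0.51),0.79,-0.14,-0.13,1.0],[0,0,np.float64(-0.52),0.79,-0.08,-0.13,1.0],[0,0,np.float64(-0.52),0.8,-0.02,-0.13,1.0],[0,0,np.float64(-0.52),0.8,0.04,-0.13,1.0],[0,0,np.float64(-0.52),0.79,0.09,-0.13,1.0],[0,0,np.float64(-0.52),0.79,0.16,-0.13,1.0],[0,0,np.float64(-0.52),0.77,0.2,-0.13,1.0],[0,0,np.float64(-0.52),0.76,0.27,-0.13,1.0],[0,0,np.float64(-0.52),0.73,0.32,-0.13,1.0],[0,0,np.float64(-0.52),0.71,0.37,-0.13,1.0],[0,0,np.float64(-0.52),0.68,0.42,-0.13,1.0],[0,0,np.float64(-0.52),0.65,0.47,-0.13,1.0],[0,0,np.float64(-0.52),0.61,0.51,-0.13,1.0]] max 0.8
```

>>> move_arm(
  plan=[
    [0, 0, -0.52, 0.62, -0.5, -0.13, 1.0],
    [0, 0, -0.52, 0.66, -0.46, -0.13, 1.0],
    [0, 0, -0.52, 0.69, -0.4, -0.13, 1.0],
    [0, 0, -0.52, 0.71, -0.36, -0.13, 1.0],
    [0, 0, -0.52, 0.74, -0.3, -0.13, 1.0],
    [0, 0, -0.52, 0.76, -0.25, -0.13, 1.0],
    [0, 0, -0.52, 0.78, -0.19, -0.13, 1.0],
    [0, 0, -0.51, 0.79, -0.14, -0.13, 1.0],
    [0, 0, -0.52, 0.79, -0.08, -0.13, 1.0],
    [0, 0, -0.52, 0.8, -0.02, -0.13, 1.0],
  ],
)

```text
time: 1.45
ee_pos: [0.3998, -0.3865, 0.2618]
ee_rot: [3.141, 0.0, 1.187]
force: [1.2, -0.8, 0.3]
finger_gap: 0.0871
grip_force: 0.0
```

>>> move_arm(
  plan=[
    [0, 0, -0.52, 0.8, 0.04, -0.13, 1.0],
    [0, 0, -0.52, 0.79, 0.09, -0.13, 1.0],
    [0, 0, -0.52, 0.79, 0.16, -0.13, 1.0],
    [0, 0, -0.52, 0.77, 0.2, -0.13, 1.0],
    [0, 0, -0.52, 0.76, 0.27, -0.13, 1.0],
    [0, 0, -0.52, 0.73, 0.32, -0.13, 1.0],
    [0, 0, -0.52, 0.71, 0.37, -0.13, 1.0],
    [0, 0, -0.52, 0.68, 0.42, -0.13, 1.0],
    [0, 0, -0.52, 0.65, 0.47, -0.13, 1.0],
    [0, 0, -0.52, 0.61, 0.51, -0.13, 1.0],
    [0, 0, 0, 0, 0, 0, 1.0],
  ],
)

```text
time: 2.82
ee_pos: [0.5013, -0.1679, 0.3011]
ee_rot: [3.14, 0.0, 1.914]
force: [0.2, -0.0, -0.2]
finger_gap: 0.0873
grip_force: 0.0
```

Run:
```python
from h import *
sense(); d=bot.get_image("wrist"); f=d["frame"]; cv2.imwrite("pics/w1.png",f)
R=np.array(d["R"]);print(np.round(d["mtx"],1).tolist(),R.round(3).tolist(),(-R.T@d["t"]).round(4))
plan([*[.4957,.284],.20,2.6],20,1.0)
```

```text
t 2.83 pos [ 0.5013 -0.1679  0.3011] rot [3.14  0.    1.914] st [-0.0507  0.0184] F [ 0.2 -0.  -0.2] Fst [ 0.2 -0.1] Mst [-0.012 -0.02 ] gap 0.0873 grip 0.0
[[309.7, 0.0, 316.6], [0.0, 309.7, 195.4], [0.0, 0.0, 1.0]] [[0.942, 0.337, 0.0], [0.324, -0.906, 0.271], [0.091, -0.255, -0.963]] [ 0.4746 -0.0981  0.4651]
[[0,0,np.float64(-0.25),0.72,0.24,0.17,1.0],[0,0,np.float64(-0.24),0.7,0.27,0.17,1.0],[0,0,np.float64(-0.25),0.7,0.3,0.16,1.0],[0,0,np.float64(-0.25),0.69,0.31,0.17,1.0],[0,0,np.float64(-0.25),0.67,0.34,0.17,1.0],[0,0,np.float64(-0.24),0.66,0.37,0.17,1.0],[0,0,np.float64(-0.25),0.66,0.38,0.16,1.0],[0,0,np.float64(-0.25),0.63,0.41,0.17,1.0],[0,0,np.float64(-0.24),0.62,0.43,0.17,1.0],[0,0,np.float64(-0.25),0.61,0.45,0.17,1.0],[0,0,np.float64(-0.25),0.59,0.47,0.17,1.0],[0,0,np.float64(-0.24),0.58,0.5,0.16,1.0],[0,0,np.float64(-0.25),0.55,0.51,0.17,1.0],[0,0,np.float64(-0.25),0.54,0.53,0.17,1.0],[0,0,np.float64(-0.25),0.52,0.55,0.17,1.0],[0,0,np.float64(-0.24),0.5,0.56,0.16,1.0],[0,0,np.float64(-0.25),0.49,0.59,0.17,1.0],[0,0,np.float64(-0.25),0.46,0.6,0.17,1.0],[0,0,np.float64(-0.24),0.44,0.61,0.17,1.0],[0,0,np.float64(-0.25),0.42,0.63,0.16,1.0]] max 0.72
```

View pics/w1.png

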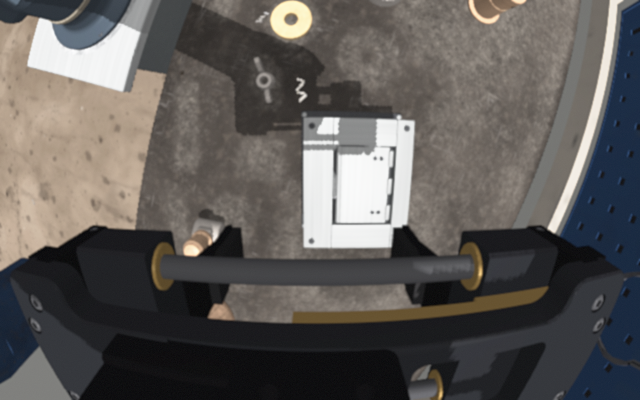

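The wrist view shows the station with its roof from about (304,118) to (410,247). Hinge knuckles lie on the right edge of the mouth (x≈390), so +x is to the right as assumed. I'll overlay the model to refine the pose.

```bash
cat >> h.py <<'E'
def projf(d,X):
    c=np.atleast_2d(X)@np.array(d["R"]).T+np.array(d["t"]); m=np.array(d["mtx"])
    th=np.arctan2(np.hypot(c[:,0],c[:,1]),c[:,2]); ph=np.arctan2(c[:,1],c[:,0])
    return np.c_[m[0,0]*th*np.cos(ph)+m[0,2],m[1,1]*th*np.sin(ph)+m[1,2]]
E
python3 - <<'E'
from h import *
d=bot.get_image("wrist"); f=d["frame"]; k=5;x0,y0,w,h=290,105,140,110
im=cv2.resize(f[y0:y0+150,x0:x0+w],None,fx=4,fy=4,interpolation=cv2.INTER_CUBIC)
for (a,b,c,e,z) in ((-68,68,-84,84,92),(-32,46,-51,51,92)):
    P=np.array([(a,c),(b,c),(b,e),(a,e)])/1e3
    q=projf(d,np.c_[P@rz(ST[2]).T+ST[:2],np.full(4,z/1e3)]); print(q.round(1).tolist())
    q=((q-[x0,y0]+.5)*4-.5).round().astype(int)
    for u in q: cv2.circle(im,tuple(map(int,u)),3,(0,0,255),-1)
cv2.imwrite("pics/w1c.png",im)
E
```

```text
[[305.9, 246.6], [406.0, 245.5], [415.9, 119.6], [305.1, 116.7]]
[[333.6, 223.5], [392.7, 223.2], [397.9, 145.4], [335.0, 144.1]]
```

View pics/w1c.png

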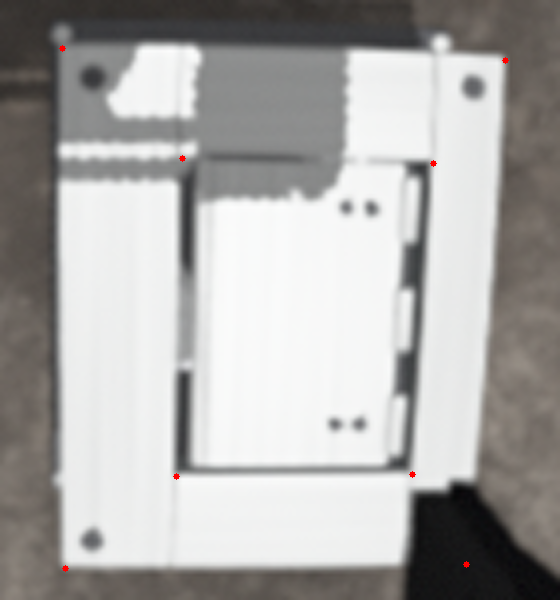

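The overlay matches within about 1–2 px. I'll refine with the observed corners, then go for the tube.

Run:
```python
from h import *
d=bot.get_image("wrist")
P=np.array([(-32,51),(46,51),(46,-51),(-32,-51),(-68,84),(68,84),(-68,-84)])/1e3
o=un([(179,160),(430,162),(408,471),(176,470),(59,45),(506,55),(62,568)],4,(290,105))
r=lambda v:(projf(d,np.c_[P@rz(v[2]).T+v[:2],np.full(len(P),.092)])-o).ravel()
q=least_squares(r,ST);print(q.x.round(4),q.fun.round(1))
```

```text
[ 0.5538 -0.1693  0.3353] [ 0.  -1.2  0.3 -0.4  0.6  0.3 -0.5  0.9  0.1  0.2 -0.7  0.6  0.2 -0.4]
```

>>> move_arm(
  plan=[
    [0, 0, -0.25, 0.72, 0.24, 0.17, 1.0],
    [0, 0, -0.24, 0.7, 0.27, 0.17, 1.0],
    [0, 0, -0.25, 0.7, 0.3, 0.16, 1.0],
    [0, 0, -0.25, 0.69, 0.31, 0.17, 1.0],
    [0, 0, -0.25, 0.67, 0.34, 0.17, 1.0],
    [0, 0, -0.24, 0.66, 0.37, 0.17, 1.0],
    [0, 0, -0.25, 0.66, 0.38, 0.16, 1.0],
    [0, 0, -0.25, 0.63, 0.41, 0.17, 1.0],
    [0, 0, -0.24, 0.62, 0.43, 0.17, 1.0],
    [0, 0, -0.25, 0.61, 0.45, 0.17, 1.0],
    [0, 0, -0.25, 0.59, 0.47, 0.17, 1.0],
    [0, 0, -0.24, 0.58, 0.5, 0.16, 1.0],
  ],
)

```text
time: 4.47
ee_pos: [0.4977, 0.1036, 0.2399]
ee_rot: [3.142, 0.0, 2.324]
force: [-0.5, 0.0, 0.0]
finger_gap: 0.0872
grip_force: 0.0
```

>>> move_arm(
  plan=[
    [0, 0, -0.25, 0.55, 0.51, 0.17, 1.0],
    [0, 0, -0.25, 0.54, 0.53, 0.17, 1.0],
    [0, 0, -0.25, 0.52, 0.55, 0.17, 1.0],
    [0, 0, -0.24, 0.5, 0.56, 0.16, 1.0],
    [0, 0, -0.25, 0.49, 0.59, 0.17, 1.0],
    [0, 0, -0.25, 0.46, 0.6, 0.17, 1.0],
    [0, 0, -0.24, 0.44, 0.61, 0.17, 1.0],
    [0, 0, -0.25, 0.42, 0.63, 0.16, 1.0],
    [0, 0, 0, 0, 0, 0, 1.0],
    [0, 0, 0, 0, 0, 0, 1.0],
  ],
)

```text
time: 5.72
ee_pos: [0.4961, 0.283, 0.1998]
ee_rot: [-3.141, 0.0, 2.598]
force: [0.6, -0.3, 0.1]
finger_gap: 0.087
grip_force: 0.0
```

Run:
```python
from h import *
sense(); d=bot.get_image("wrist"); f=d["frame"].copy()
for z in (.125,0):
    a=np.linspace(0,6.28,60); q=projf(d,np.c_[.4957+.028*np.cos(a),.284+.028*np.sin(a),np.full(60,z)])
    cv2.polylines(f,[q.round().astype(int).reshape(-1,1,2)],True,(0,0,255),1)
cv2.imwrite("pics/w2.png",f)
plan([.4957,.284,.096,2.6],8,1.0)
```

```text
t 5.72 pos [0.4961 0.283  0.1998] rot [-3.141  0.     2.598] st [0.0934 0.4457] F [ 0.6 -0.3  0.1] Fst [ 0.5 -0.4] Mst [ 0.031 -0.146] gap 0.087 grip 0.0
[[0,0,np.float64(-0.0),0.0,0.0,0.43,1.0],[0,0,np.float64(-0.01),0.01,0.01,0.44,1.0],[0,0,np.float64(0.0),0.0,0.0,0.43,1.0],[0,0,np.float64(-0.0),0.01,0.0,0.43,1.0],[0,0,np.float64(-0.0),0.0,0.01,0.44,1.0],[0,0,np.float64(-0.01),0.01,0.0,0.43,1.0],[0,0,np.float64(0.0),0.0,0.0,0.43,1.0],[0,0,np.float64(-0.0),0.01,0.01,0.44,1.0]] max 0.44
```

View pics/w2.png

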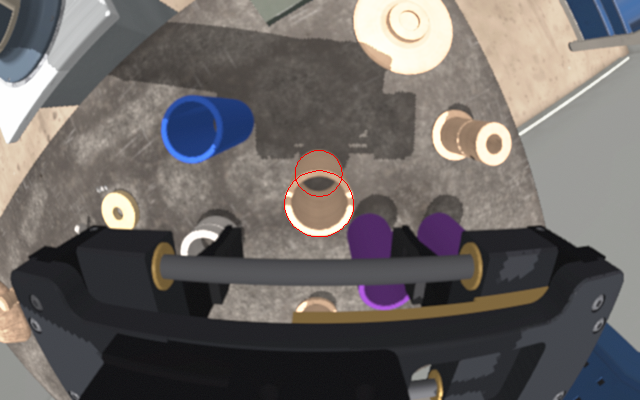

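The tube prediction matches its rim at (319,203). A purple tube sits near (380,290), below and right of it, so I'll check finger clearance numerically.

Run:
```python
from h import *
T=bot.get_image("top")
for n,p in (("purple",(236.5,181)),("purple2",(212.5,166)),("blue",(256.5,240))):
    q=least_squares(lambda v:(proj(T,[*v,.125])-p).ravel(),[.5,.2]).x
    d=q-[.4957,.284]; print(n,q.round(3),d.round(3),np.linalg.norm(d).round(3))
    for y in (2.2,2.6,2.9,3.14): print(y,"along,across",(d@[np.sin(y),-np.cos(y)]).round(3),(d@[np.cos(y),np.sin(y)]).round(3))
```

```text
purple [0.585 0.292] [0.09  0.008] 0.09
2.2 along,across 0.077 -0.046
2.6 along,across 0.053 -0.073
2.9 along,across 0.029 -0.085
3.14 along,across 0.008 -0.09
purple2 [0.637 0.373] [0.141 0.089] 0.167
2.2 along,across 0.166 -0.012
2.6 along,across 0.149 -0.075
2.9 along,across 0.12 -0.116
3.14 along,across 0.089 -0.141
blue [0.389 0.224] [-0.107 -0.06 ] 0.122
2.2 along,across -0.122 0.014
2.6 along,across -0.107 0.06
2.9 along,across -0.084 0.089
3.14 along,across -0.06 0.107
```

>>> move_arm(
  plan=[
    [0, 0, 0, 0.01, 0, 0.44, 1],
    [0, 0, 0, 0.01, 0, 0.44, 1],
    [0, 0, 0, 0.01, 0.01, 0.44, 1],
    [0, 0, 0, 0.01, 0.01, 0.44, 1],
    [0, 0, 0, 0, 0.01, 0.44, 1],
    [0, 0, 0, 0, 0, 0.44, 1],
    [0, 0, 0, 0, 0, 0.42, 1],
    [0, 0, 0, 0, 0, 0.4, 1],
    [0, 0, 0, 0, 0, 0, 1],
  ],
  grip_force=45,
)

```text
time: 6.95
ee_pos: [0.495, 0.2845, 0.0952]
ee_rot: [-3.14, -0.001, 2.598]
force: [1.0, 1.0, 0.0]
finger_gap: 0.0871
grip_force: 0.0
```

>>> move_arm(
  plan=[
    [0, 0, 0, 0, 0, 0, 0.8],
    [0, 0, 0, 0, 0, 0, 0.6],
    [0, 0, 0, 0, 0, 0, 0.5],
    [0, 0, 0, 0, 0, 0, 0.4],
    [0, 0, 0, 0, 0, 0, 0.3],
    [0, 0, 0, 0, 0, 0, 0.3],
  ],
  grip_force=45,
)

```text
time: 7.7
ee_pos: [0.4957, 0.2851, 0.0965]
ee_rot: [3.141, 0.0, 2.598]
force: [0.6, 1.0, 1.4]
finger_gap: 0.0554
grip_force: 45.0
```

```bash
sed -i 's/^ST=.*/ST=np.array([.5543,-.169,.336])/' h.py; python3 -c "
from h import *
sense()"
```

```text
t 7.7 pos [0.4957 0.2851 0.0965] rot [3.141 0.    2.598] st [0.0944 0.448 ] F [0.6 1.  1.4] Fst [0.9 0.7] Mst [ 0.019 -0.176] gap 0.0554 grip 45.0
```

>>> move_arm(
  plan=[
    [0, 0, 0, 0, 0, -0.1, 0.3],
    [0, 0, 0, 0, 0, -0.3, 0.3],
    [0, 0, 0, 0, 0, -0.5, 0.3],
    [0, 0, 0, 0, 0, -0.7, 0.3],
    [0, 0, 0, 0, 0, -0.8, 0.3],
    [0, 0, 0, 0, 0, -0.8, 0.3],
    [0, 0, 0, 0, 0, -0.8, 0.3],
    [0, 0, 0, 0, 0, -0.7, 0.3],
    [0, 0, 0, 0, 0, -0.4, 0.3],
    [0, 0, 0, 0, 0, -0.2, 0.3],
    [0, 0, 0, 0, 0, 0, 0.3],
  ],
)

```text
time: 9.07
ee_pos: [0.4954, 0.2848, 0.2553]
ee_rot: [-3.142, 0.0, 2.598]
force: [-0.3, -0.2, -6.2]
finger_gap: 0.0553
grip_force: 45.0
```

Run:
```python
from h import *
sense(); x=stw(0,0); plan([*x,.24,ST[2]+np.pi/2],24,0.3); print(x)
```

```text
t 9.07 pos [0.4954 0.2848 0.2553] rot [-3.142  0.     2.598] st [0.094  0.4479] F [-0.3 -0.2 -6.2] Fst [-0.3 -0.1] Mst [-0.013 -0.169] gap 0.0553 grip 45.0
[[0,0,np.float64(0.21),-0.4,-0.5,0.02,0.3],[0,0,np.float64(0.2),-0.41,-0.48,0.02,0.3],[0,0,np.float64(0.21),-0.42,-0.48,0.02,0.3],[0,0,np.float64(0.21),-0.44,-0.46,0.03,0.3],[0,0,np.float64(0.2),-0.45,-0.45,0.02,0.3],[0,0,np.float64(0.21),-0.46,-0.43,0.02,0.3],[0,0,np.float64(0.2),-0.48,-0.42,0.02,0.3],[0,0,np.float64(0.21),-0.48,-0.41,0.02,0.3],[0,0,np.float64(0.21),-0.5,-0.4,0.02,0.3],[0,0,np.float64(0.2),-0.51,-0.37,0.02,0.3],[0,0,np.float64(0.21),-0.52,-0.37,0.02,0.3],[0,0,np.float64(0.21),-0.53,-0.35,0.03,0.3],[0,0,np.float64(0.2),-0.55,-0.33,0.02,0.3],[0,0,np.float64(0.21),-0.55,-0.32,0.02,0.3],[0,0,np.float64(0.21),-0.56,-0.3,0.02,0.3],[0,0,np.float64(0.2),-0.56,-0.29,0.02,0.3],[0,0,np.float64(0.21),-0.58,-0.27,0.02,0.3],[0,0,np.float64(0.2),-0.58,-0.25,0.02,0.3],[0,0,np.float64(0.21),-0.59,-0.23,0.02,0.3],[0,0,np.float64(0.21),-0.6,-0.22,0.03,0.3],[0,0,np.float64(0.2),-0.6,-0.2,0.02,0.3],[0,0,np.float64(0.21),-0.61,-0.19,0.02,0.3],[0,0,np.float64(0.21),-0.61,-0.16,0.02,0.3],[0,0,np.float64(0.2),-0.62,-0.15,0.02,0.3]] max 0.62
[ 0.5543 -0.169 ]
```

>>> move_arm(
  plan=[
    [0, 0, 0.21, -0.4, -0.5, 0.02, 0.3],
    [0, 0, 0.2, -0.41, -0.48, 0.02, 0.3],
    [0, 0, 0.21, -0.42, -0.48, 0.02, 0.3],
    [0, 0, 0.21, -0.44, -0.46, 0.03, 0.3],
    [0, 0, 0.2, -0.45, -0.45, 0.02, 0.3],
    [0, 0, 0.21, -0.46, -0.43, 0.02, 0.3],
    [0, 0, 0.2, -0.48, -0.42, 0.02, 0.3],
    [0, 0, 0.21, -0.48, -0.41, 0.02, 0.3],
    [0, 0, 0.21, -0.5, -0.4, 0.02, 0.3],
    [0, 0, 0.2, -0.51, -0.37, 0.02, 0.3],
    [0, 0, 0.21, -0.52, -0.37, 0.02, 0.3],
    [0, 0, 0.21, -0.53, -0.35, 0.03, 0.3],
  ],
)

```text
time: 10.58
ee_pos: [0.5249, 0.0568, 0.2474]
ee_rot: [3.141, 0.0, 2.25]
force: [-0.4, -0.0, -5.7]
finger_gap: 0.0552
grip_force: 45.0
```

>>> move_arm(
  plan=[
    [0, 0, 0.2, -0.55, -0.33, 0.02, 0.3],
    [0, 0, 0.21, -0.55, -0.32, 0.02, 0.3],
    [0, 0, 0.21, -0.56, -0.3, 0.02, 0.3],
    [0, 0, 0.2, -0.56, -0.29, 0.02, 0.3],
    [0, 0, 0.21, -0.58, -0.27, 0.02, 0.3],
    [0, 0, 0.2, -0.58, -0.25, 0.02, 0.3],
    [0, 0, 0.21, -0.59, -0.23, 0.02, 0.3],
    [0, 0, 0.21, -0.6, -0.22, 0.03, 0.3],
    [0, 0, 0.2, -0.6, -0.2, 0.02, 0.3],
    [0, 0, 0.21, -0.61, -0.19, 0.02, 0.3],
    [0, 0, 0.21, -0.61, -0.16, 0.02, 0.3],
    [0, 0, 0.2, -0.62, -0.15, 0.02, 0.3],
  ],
)

```text
time: 12.08
ee_pos: [0.5546, -0.17, 0.2399]
ee_rot: [3.142, -0.0, 1.905]
force: [0.5, -0.4, -5.3]
finger_gap: 0.0551
grip_force: 45.0
```

>>> move_arm(
  plan=[
    [0, 0, 0, 0, 0, 0, 0.3],
    [0, 0, 0, 0, 0, 0, 0.3],
    [0, 0, 0, 0, 0, 0, 0.3],
  ],
)

```text
time: 12.45
ee_pos: [0.5545, -0.1675, 0.2401]
ee_rot: [3.141, -0.0, 1.909]
force: [0.3, 0.9, -5.1]
finger_gap: 0.0555
grip_force: 45.0
```

Run:
```python
from h import *
sense(); d=bot.get_image("wrist"); f=d["frame"].copy(); e=bot.get_obs()["ee_pos"]
a=np.linspace(0,6.28,60)
for z in (e[2]-.096+.125,e[2]-.096):
    q=projf(d,np.c_[e[0]+.028*np.cos(a),e[1]+.028*np.sin(a),np.full(60,z)])
    cv2.polylines(f,[q.round().astype(int).reshape(-1,1,2)],True,(0,0,255),1)
for (a,b,c,e_) in ((-68,68,-84,84),(-32,46,-51,51)):
    P=np.array([(a,c),(b,c),(b,e_),(a,e_)])/1e3
    q=projf(d,np.c_[P@rz(ST[2]).T+ST[:2],np.full(4,.092)])
    for u in q: cv2.circle(f,tuple(int(round(t)) for t in u),1,(0,0,255),-1)
cv2.imwrite("pics/w3.png",cv2.resize(f[60:300,200:460],None,fx=3,fy=2.5))
cv2.imwrite("pics/w3.png",cv2.resize(f[90:285,200:460],None,fx=3,fy=3,interpolation=cv2.INTER_CUBIC))
```

```text
t 12.45 pos [ 0.5545 -0.1675  0.2401] rot [ 3.141 -0.     1.909] st [0.0007 0.0014] F [ 0.3  0.9 -5.1] Fst [0.5 0.7] Mst [-0.005 -0.1  ] gap 0.0555 grip 45.0
```

View pics/w3.png

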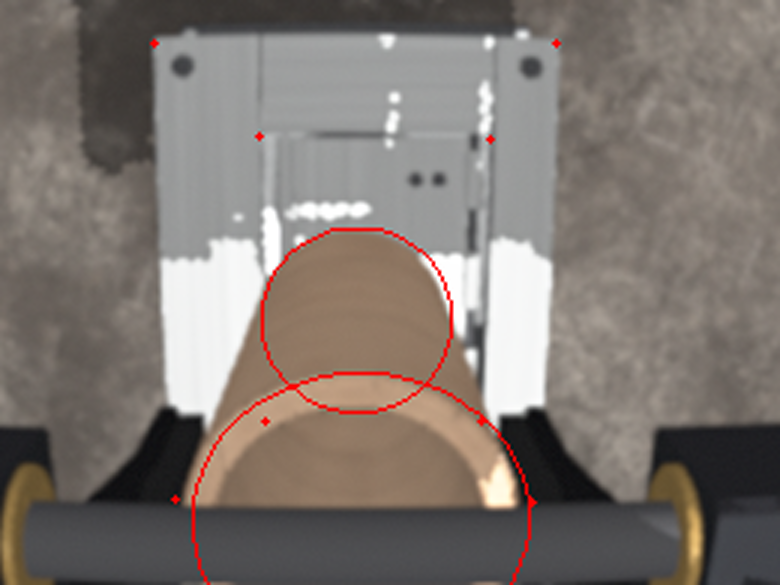

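>>> move_arm(
  plan=[
    [0, 0, 0, 0, 0, 0.3, 0.3],
    [0, 0, 0, 0, 0, 0.5, 0.3],
    [0, 0, 0, 0, 0, 0.5, 0.3],
    [0, 0, 0, 0, 0, 0.3, 0.3],
    [0, 0, 0, 0, 0, 0.1, 0.3],
    [0, 0, 0, 0, 0, 0.1, 0.3],
    [0, 0, 0, 0, 0, 0.1, 0.3],
    [0, 0, 0, 0, 0, 0.1, 0.3],
  ],
)

```text
time: 13.5
ee_pos: [0.555, -0.1689, 0.1807]
ee_rot: [3.14, 0.001, 1.907]
force: [-0.5, -0.5, -1.6]
finger_gap: 0.0551
grip_force: 45.0
```

>>> move_arm(
  plan=[
    [0, 0, 0, 0, 0, 0.1, 0.3],
    [0, 0, 0, 0, 0, 0.1, 0.3],
    [0, 0, 0, 0, 0, 0.1, 0.3],
    [0, 0, 0, 0, 0, 0.1, 0.3],
  ],
)

```text
time: 14.0
ee_pos: [0.5538, -0.1692, 0.1675]
ee_rot: [-3.14, -0.0, 1.907]
force: [-2.1, -1.6, -1.3]
finger_gap: 0.055
grip_force: 45.0
```

```bash
python3 -c "
from h import *
sense()"
```

```text
t 14.0 pos [ 0.5538 -0.1692  0.1675] rot [-3.14  -0.     1.907] st [-0.0005 -0.    ] F [-2.1 -1.6 -1.3] Fst [-2.5 -0.8] Mst [-0.033  0.295] gap 0.055 grip 45.0
```

>>> move_arm(
  plan=[
    [0, 0, 0, 0, 0, 0.15, 0.3],
    [0, 0, 0, 0, 0, 0.15, 0.3],
    [0, 0, 0, 0, 0, 0.15, 0.3],
    [0, 0, 0, 0, 0, 0.15, 0.3],
    [0, 0, 0, 0, 0, 0.15, 0.3],
  ],
)

```text
time: 14.62
ee_pos: [0.5542, -0.1688, 0.1449]
ee_rot: [-3.141, -0.0, 1.907]
force: [-1.0, -1.0, -3.2]
finger_gap: 0.0552
grip_force: 45.0
```

>>> move_arm(
  plan=[
    [0, 0, 0, 0, 0, 0.15, 0.3],
    [0, 0, 0, 0, 0, 0.15, 0.3],
    [0, 0, 0, 0, 0, 0.15, 0.3],
    [0, 0, 0, 0, 0, 0.1, 0.3],
    [0, 0, 0, 0, 0, 0, 0.3],
  ],
)

```text
time: 15.25
ee_pos: [0.5538, -0.1689, 0.1284]
ee_rot: [-3.14, -0.001, 1.907]
force: [-2.3, -1.2, -6.3]
finger_gap: 0.055
grip_force: 45.0
```

```bash
python3 -c "
from h import *
sense()"
```

```text
t 15.25 pos [ 0.5538 -0.1689  0.1284] rot [-3.140e+00 -1.000e-03  1.907e+00] st [-0.0004  0.0002] F [-2.3 -1.2 -6.3] Fst [-2.5 -0.3] Mst [0.014 0.639] gap 0.055 grip 45.0
```

>>> move_arm(
  plan=[
    [0, 0, 0, 0, 0, 0.1, 0.3],
    [0, 0, 0, 0, 0, 0.1, 0.3],
    [0, 0, 0, 0, 0, 0.1, 0.3],
    [0, 0, 0, 0, 0, 0.05, 0.3],
    [0, 0, 0, 0, 0, 0.04, 0.3],
    [0, 0, 0, 0, 0, 0.04, 0.3],
    [0, 0, 0, 0, 0, 0, 0.3],
  ],
)

```text
time: 16.12
ee_pos: [0.5539, -0.1689, 0.1157]
ee_rot: [-3.141, -0.0, 1.907]
force: [-1.9, -0.6, -6.3]
finger_gap: 0.0553
grip_force: 45.0
```

```bash
python3 -c "
from h import *
sense()"
```

```text
t 16.12 pos [ 0.5539 -0.1689  0.1157] rot [-3.141 -0.     1.907] st [-0.0003  0.0003] F [-1.9 -0.6 -6.3] Fst [-2.   0.1] Mst [0.007 0.51 ] gap 0.0553 grip 45.0
```

>>> move_arm(
  plan=[
    [0, 0, 0, 0, 0, 0.04, 0.3],
    [0, 0, 0, 0, 0, 0.03, 0.3],
    [0, 0, 0, 0, 0, 0, 0.3],
  ],
)

```text
time: 16.5
ee_pos: [0.5546, -0.1688, 0.1145]
ee_rot: [3.141, 0.0, 1.907]
force: [-3.4, -0.0, -0.5]
finger_gap: 0.0547
grip_force: 45.0
```

```bash
python3 -c "
from h import *
sense()"
```

```text
t 16.5 pos [ 0.5546 -0.1688  0.1145] rot [3.141 0.    1.907] st [0.0003 0.0001] F [-3.4 -0.  -0.5] Fst [-3.2  1.1] Mst [0.156 0.824] gap 0.0547 grip 45.0
```

```bash
python3 -c "
from h import *
for i in range(6): bot.get_image('top'); sense()" | cut -d' ' -f1-2,18-
```

```text
t 16.55 0.0001] F [-3.3 -0.7 -0.2] Fst [-3.4  0.5] Mst [0.15  0.855] gap 0.0553 grip 45.0
t 16.6 0.0001] F [-2.6 -0.7  0.1] Fst [-2.6  0.2] Mst [0.201 0.846] gap 0.0554 grip 45.0
t 16.65 0.0001] F [-1.7  0.4  1.5] Fst [-1.5  0.9] Mst [0.216 0.934] gap 0.0552 grip 45.0
t 16.7 0.0001] F [-3.2  1.   2. ] Fst [-2.7  1.9] Mst [0.237 0.933] gap 0.0549 grip 45.0
t 16.75 0.0001] F [-2.6 -1.   1.7] Fst [-2.8 -0.1] Mst [0.3   0.986] gap 0.0551 grip 45.0
t 16.8 0.0001] F [-2.9 -0.2  2.7] Fst [-2.8  0.8] Mst [0.266 0.922] gap 0.0555 grip 45.0
```

Contact on the plate at z≈0.1145 with the moment showing reaction on the +y side, so the nest lies towards −y. I'll ease off and step along −y (tool −x) under light touch.

>>> move_arm(
  plan=[
    [0, 0, 0, 0, 0, -0.03, 0.3],
    [0, 0, 0, -0.05, 0, 0, 0.3],
    [0, 0, 0, -0.05, 0, 0, 0.3],
    [0, 0, 0, -0.05, 0, 0, 0.3],
    [0, 0, 0, 0, 0, 0.02, 0.3],
  ],
)

```text
time: 17.42
ee_pos: [0.5555, -0.1714, 0.1149]
ee_rot: [-3.141, -0.002, 1.907]
force: [-6.2, 4.5, 7.8]
finger_gap: 0.0549
grip_force: 45.0
```

```bash
python3 -c "
from h import *
for i in range(3): sense();bot.get_image('top')" | cut -d' ' -f1-30
```

```text
t 17.43 pos [ 0.5555 -0.1714  0.1149] rot [-3.141e+00 -2.000e-03  1.907e+00] st [ 0.0003 -0.0027] F [-6.2  4.5  7.8] Fst [-4.3  6.3] Mst [1.69 
t 17.48 pos [ 0.5555 -0.1714  0.115 ] rot [-3.141e+00 -2.000e-03  1.908e+00] st [ 0.0003 -0.0026] F [-5.6  4.4  5.6] Fst [-3.8  6. ] Mst
t 17.52 pos [ 0.5555 -0.1714  0.115 ] rot [-3.141e+00 -2.000e-03  1.908e+00] st [ 0.0003 -0.0027] F [-5.9  2.8  5.1] Fst [-4.7  4.6] Mst [1.578
```

Add to h.py:
```python
def avg(n=8):
    A=[]
    for i in range(n):
        bot.get_image('top'); o=bot.get_obs(); r=rz(-ST[2]); e=np.array(o["ee_pos"]); f=np.array(o["force"]);m=np.array(o["ft_torque"])
        A.append([*(r@(e[:2]-ST[:2])*1e3),e[2]*1e3,*(r@f[:2]),f[2],*(r@m[:2]),*np.array(o["ee_rot"])[:2]])
    print("t",round(o["time"],2)," x y z mm, F, Mx My, rp:",np.mean(A,0).round(3))
```

```text
(no output)
```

>>> move_arm(
  plan=[
    [0, 0, 0, 0, 0, -0.05, 0.3],
    [0, 0, 0, 0, 0, -0.07, 0.3],
    [0, 0, 0, -0.05, 0, 0, 0.3],
    [0, 0, 0, 0, 0, 0, 0.3],
  ],
)

```text
time: 18.08
ee_pos: [0.5562, -0.1749, 0.1175]
ee_rot: [-3.141, -0.0, 1.907]
force: [-2.0, -0.2, -7.5]
finger_gap: 0.0551
grip_force: 45.0
```

```bash
python3 -c "
from h import *
avg()"
```

```text
t 18.48  x y z mm, F, Mx My, rp: [-6.60000e-02 -6.07100e+00  1.17671e+02 -2.38800e+00  2.83000e-01
 -6.44100e+00  6.80000e-02  6.55000e-01 -2.35600e+00  0.00000e+00]
```

>>> move_arm(
  plan=[
    [0, 0, 0, 0, 0, 0.05, 0.3],
    [0, 0, 0, 0, 0, 0.05, 0.3],
    [0, 0, 0, 0, 0, 0.02, 0.3],
    [0, 0, 0, 0, 0, 0.0, 0.3],
  ],
)

```text
time: 18.98
ee_pos: [0.5568, -0.1745, 0.1145]
ee_rot: [3.141, 0.001, 1.907]
force: [-1.9, -0.8, -4.4]
finger_gap: 0.0556
grip_force: 45.0
```

```bash
python3 -c "
from h import *
avg()"
```

```text
t 19.38  x y z mm, F, Mx My, rp: [ 4.91000e-01 -6.01300e+00  1.14519e+02 -1.39400e+00  1.50000e-02
 -2.99500e+00 -5.40000e-02  3.60000e-01  3.14100e+00  0.00000e+00]
```

>>> move_arm(
  plan=[
    [0, 0, 0, 0, 0, 0.03, 0.3],
    [0, 0, 0, 0, 0, 0, 0.3],
    [0, 0, 0, 0, 0, 0, 0.3],
  ],
)

```text
time: 19.75
ee_pos: [0.5568, -0.1745, 0.1144]
ee_rot: [3.141, 0.001, 1.907]
force: [-2.5, -0.1, 6.6]
finger_gap: 0.0552
grip_force: 45.0
```

```bash
python3 -c "
from h import *
avg(10)"
```

```text
t 20.25  x y z mm, F, Mx My, rp: [ 5.91000e-01 -6.07300e+00  1.14425e+02 -2.67700e+00  5.52000e-01
  5.82200e+00  1.68000e-01  9.51000e-01  3.14100e+00  1.00000e-03]
```

>>> move_arm(
  plan=[
    [0, 0, 0, 0, 0, -0.05, 0.3],
    [0, 0, 0, 0, 0, -0.05, 0.3],
    [0, 0, 0, -0.1, 0, 0, 0.3],
    [0, 0, 0, -0.1, 0, 0, 0.3],
    [0, 0, 0, 0, 0, 0, 0.3],
    [0, 0, 0, 0, 0, 0.05, 0.3],
    [0, 0, 0, 0, 0, 0.05, 0.3],
    [0, 0, 0, 0, 0, 0, 0.3],
    [0, 0, 0, 0, 0, 0, 0.3],
  ],
)

```text
time: 21.38
ee_pos: [0.559, -0.1802, 0.1145]
ee_rot: [3.14, 0.001, 1.907]
force: [-3.9, 1.5, 5.3]
finger_gap: 0.0553
grip_force: 45.0
```

```bash
python3 -c "
from h import *
avg(6)"
```

```text
t 21.68  x y z mm, F, Mx My, rp: [ 7.26000e-01 -1.21190e+01  1.14451e+02 -3.47300e+00  1.58800e+00
  5.89500e+00  3.41000e-01  1.14100e+00  3.14000e+00  1.00000e-03]
```

>>> move_arm(
  plan=[
    [0, 0, 0, 0, 0, -0.05, 0.3],
    [0, 0, 0, 0, 0, -0.06, 0.3],
    [0, 0, 0, 0.15, 0, 0, 0.3],
    [0, 0, 0, 0.2, 0, 0, 0.3],
    [0, 0, 0, 0.2, 0, 0, 0.3],
    [0, 0, 0, 0.1, 0, 0, 0.3],
    [0, 0, 0, 0, 0, 0, 0.3],
    [0, 0, 0, 0, 0, 0.05, 0.3],
    [0, 0, 0, 0, 0, 0.05, 0.3],
    [0, 0, 0, 0, 0, 0.01, 0.3],
    [0, 0, 0, 0, 0, 0, 0.3],
  ],
)

```text
time: 23.05
ee_pos: [0.5523, -0.1614, 0.1144]
ee_rot: [3.141, 0.0, 1.907]
force: [-3.5, 1.4, 5.4]
finger_gap: 0.0555
grip_force: 45.0
```

```bash
python3 -c "
from h import *
avg(6)"
```

```text
t 23.35  x y z mm, F, Mx My, rp: [  0.621   7.819 114.405  -3.654   2.5     5.794   0.512   1.145   3.141
   0.   ]
```

>>> move_arm(
  plan=[
    [0, 0, 0, 0, 0, -0.05, 0.3],
    [0, 0, 0, 0, 0, -0.06, 0.3],
    [0, 0, 0, 0.1, 0, 0, 0.3],
    [0, 0, 0, 0.08, 0, 0, 0.3],
    [0, 0, 0, 0, 0, 0, 0.3],
    [0, 0, 0, 0, 0, 0.05, 0.3],
    [0, 0, 0, 0, 0, 0.05, 0.3],
    [0, 0, 0, 0, 0, 0.01, 0.3],
    [0, 0, 0, 0, 0, 0, 0.3],
  ],
)

```text
time: 24.48
ee_pos: [0.5505, -0.1563, 0.1136]
ee_rot: [3.141, -0.0, 1.907]
force: [-1.1, 0.5, -3.5]
finger_gap: 0.0554
grip_force: 45.0
```

```bash
python3 -c "
from h import *
avg(6)"
```

```text
t 24.77  x y z mm, F, Mx My, rp: [  0.594  13.161 113.567  -1.143   0.72   -3.408   0.147   0.156   3.141
   0.   ]
```

>>> move_arm(
  plan=[
    [0, 0, 0, 0.06, 0, 0, 0.3],
    [0, 0, 0, 0, 0, 0.03, 0.3],
    [0, 0, 0, 0, 0, 0, 0.3],
  ],
)

```text
time: 25.15
ee_pos: [0.5491, -0.155, 0.1122]
ee_rot: [-3.141, -0.0, 1.907]
force: [-1.2, 0.2, -5.2]
finger_gap: 0.0552
grip_force: 45.0
```

```bash
python3 -c "
from h import *
avg(6)"
```

```text
t 25.45  x y z mm, F, Mx My, rp: [-2.5700e-01  1.4879e+01  1.1219e+02 -1.8110e+00  2.2000e-01 -5.3610e+00
  3.0000e-03  4.2200e-01 -3.1410e+00 -0.0000e+00]
```

>>> move_arm(
  plan=[
    [0, 0, 0, 0.02, 0.02, 0.03, 0.3],
    [0, 0, 0, 0, 0, 0.03, 0.3],
    [0, 0, 0, 0, 0, 0, 0.3],
  ],
)

```text
time: 25.82
ee_pos: [0.55, -0.1541, 0.1106]
ee_rot: [3.141, 0.0, 1.907]
force: [-1.8, -0.6, -5.9]
finger_gap: 0.055
grip_force: 45.0
```

```bash
python3 -c "
from h import *
avg(6)"
```

```text
t 26.12  x y z mm, F, Mx My, rp: [ 8.3200e-01  1.5424e+01  1.1066e+02 -1.5930e+00 -3.6800e-01 -5.1350e+00
 -4.3000e-02  3.3400e-01  3.1410e+00  0.0000e+00]
```

>>> move_arm(
  plan=[
    [0, 0, 0, -0.01, 0.02, 0.03, 0.3],
    [0, 0, 0, 0, 0, 0.03, 0.3],
    [0, 0, 0, 0, 0, 0.03, 0.3],
    [0, 0, 0, 0, 0, 0, 0.3],
  ],
)

```text
time: 26.62
ee_pos: [0.5506, -0.154, 0.1078]
ee_rot: [3.141, -0.0, 1.907]
force: [-1.8, 0.2, -5.1]
finger_gap: 0.0555
grip_force: 45.0
```

```bash
python3 -c "
from h import *
avg(6)"
```

```text
t 26.93  x y z mm, F, Mx My, rp: [  1.441  15.351 107.825  -1.07    1.014  -5.219   0.339   0.174   3.141
  -0.   ]
```

>>> move_arm(
  plan=[
    [0, 0, 0, 0.02, 0.02, 0.03, 0.3],
    [0, 0, 0, 0, 0, 0.03, 0.3],
    [0, 0, 0, 0, 0, 0.03, 0.3],
    [0, 0, 0, 0, 0, 0.03, 0.3],
    [0, 0, 0, 0, 0, 0, 0.3],
  ],
)

```text
time: 27.55
ee_pos: [0.5508, -0.1536, 0.1042]
ee_rot: [-3.141, -0.0, 1.907]
force: [-1.4, 1.4, -4.8]
finger_gap: 0.0555
grip_force: 45.0
```

```bash
python3 -c "
from h import *
avg(6)"
```

```text
t 27.85  x y z mm, F, Mx My, rp: [  1.788  15.719 104.187  -1.426   0.323  -5.864   0.181   0.409  -3.141
  -0.   ]
```

Sliding freely in the nest. Now down the last 3–4 mm onto the floor.

>>> move_arm(
  plan=[
    [0, 0, 0, 0, 0, 0.03, 0.3],
    [0, 0, 0, 0, 0, 0.03, 0.3],
    [0, 0, 0, 0, 0, 0.03, 0.3],
    [0, 0, 0, 0, 0, 0.02, 0.3],
    [0, 0, 0, 0, 0, 0, 0.3],
  ],
)

```text
time: 28.48
ee_pos: [0.551, -0.1535, 0.101]
ee_rot: [3.141, 0.0, 1.907]
force: [-1.8, -0.0, -5.2]
finger_gap: 0.0556
grip_force: 45.0
```

```bash
python3 -c "
from h import *
avg(6)"
```

```text
t 28.77  x y z mm, F, Mx My, rp: [  1.965  15.734 101.006  -1.866   0.582  -5.132   0.192   0.325   3.141
   0.   ]
```

>>> move_arm(
  plan=[
    [0, 0, 0, 0, 0, 0.02, 0.3],
    [0, 0, 0, 0, 0, 0.02, 0.3],
    [0, 0, 0, 0, 0, 0, 0.3],
  ],
)

```text
time: 29.15
ee_pos: [0.551, -0.1534, 0.1006]
ee_rot: [3.142, 0.0, 1.907]
force: [-4.6, 1.4, 3.0]
finger_gap: 0.0554
grip_force: 45.0
```

```bash
python3 -c "
from h import *
avg(6)"
```

```text
t 29.45  x y z mm, F, Mx My, rp: [  2.056  15.793 100.53   -3.9     2.481   4.803   0.641   1.184   3.142
   0.   ]
```

>>> move_arm(
  plan=[
    [0, 0, 0, 0, 0, -0.01, 0.3],
    [0, 0, 0, 0, 0, 0, 0.3],
    [0, 0, 0, 0, 0, 0, 0.3],
  ],
  grip_force=10,
)

```text
time: 29.82
ee_pos: [0.5514, -0.1535, 0.1005]
ee_rot: [3.141, 0.0, 1.907]
force: [-4.0, 0.4, 5.2]
finger_gap: 0.0556
grip_force: 10.0
```

>>> move_arm(
  plan=[
    [0, 0, 0, 0, 0, 0, 0.66],
    [0, 0, 0, 0, 0, 0, 0.7],
    [0, 0, 0, 0, 0, 0, 0.75],
    [0, 0, 0, 0, 0, 0, 0.8],
    [0, 0, 0, 0, 0, 0, 0.9],
    [0, 0, 0, 0, 0, 0, 1],
    [0, 0, 0, 0, 0, 0, 1],
    [0, 0, 0, 0, 0, 0, 1],
  ],
)

```text
time: 30.82
ee_pos: [0.551, -0.1535, 0.1002]
ee_rot: [3.141, 0.0, 1.907]
force: [1.0, 0.7, -0.1]
finger_gap: 0.0866
grip_force: 0.0
```

Run:
```python
from h import *
avg(4);sense()
d=bot.get_image("wrist"); f=d["frame"].copy(); e=stw(.000,.0157)
a=np.linspace(0,6.28,60)
q=projf(d,np.c_[e[0]+.028*np.cos(a),e[1]+.028*np.sin(a),np.full(60,.129)])
cv2.polylines(f,[q.round().astype(int).reshape(-1,1,2)],True,(0,0,255),1)
S=bot.get_image("scene")["frame"]
im=np.hstack([cv2.resize(f[90:290,220:420],(400,400)),cv2.resize(S[125:225,320:420],(400,400),interpolation=cv2.INTER_CUBIC)])
cv2.imwrite("pics/w4.png",im)
```

```text
t 31.02  x y z mm, F, Mx My, rp: [ 1.94400e+00  1.57110e+01  1.00167e+02  9.00000e-02  1.40000e-01
 -7.00000e-02 -3.10000e-02 -1.21000e-01  3.14200e+00  0.00000e+00]
t 31.02 pos [ 0.551  -0.1535  0.1002] rot [3.141 0.    1.907] st [0.002  0.0157] F [-0.3  0.5  0.1] Fst [-0.1  0.5] Mst [-0.038 -0.147] gap 0.0867 grip 0.0
```

View pics/w4.png

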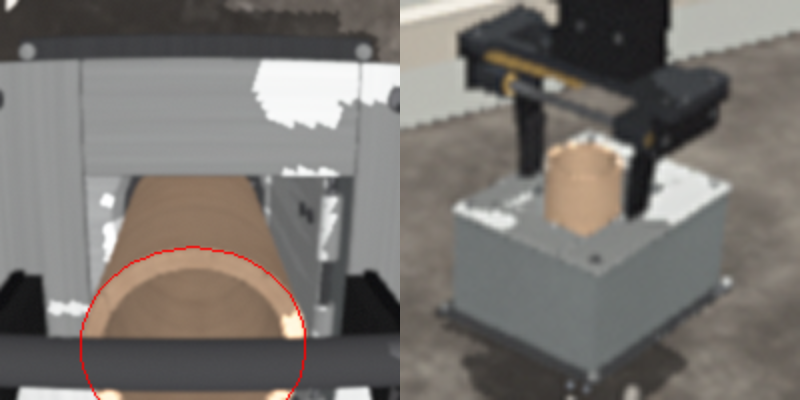

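The tube stands in the station with its rim where predicted, the flap rests open on its side, and the gripper is free. I'll retreat straight up.

>>> move_arm(
  plan=[
    [0, 0, 0, 0, 0, -0.1, 1],
    [0, 0, 0, 0, 0, -0.3, 1],
    [0, 0, 0, 0, 0, -0.5, 1],
    [0, 0, 0, 0, 0, -0.8, 1],
    [0, 0, 0, 0, 0, -0.8, 1],
    [0, 0, 0, 0, 0, -0.8, 1],
    [0, 0, 0, 0, 0, -0.8, 1],
    [0, 0, 0, 0, 0, -0.5, 1],
    [0, 0, 0, 0, 0, -0.2, 1],
    [0, 0, 0, 0, 0, 0, 1],
  ],
)

```text
time: 32.38
ee_pos: [0.5508, -0.1535, 0.2441]
ee_rot: [-3.142, 0.0, 1.907]
force: [-0.3, -0.8, -0.9]
finger_gap: 0.0873
grip_force: 0.0
```

Run:
```python
from h import *
sense()
d=bot.get_image("wrist"); f=d["frame"].copy(); e=stw(.000,.0157)
a=np.linspace(0,6.28,60)
q=projf(d,np.c_[e[0]+.028*np.cos(a),e[1]+.028*np.sin(a),np.full(60,.129)])
cv2.polylines(f,[q.round().astype(int).reshape(-1,1,2)],True,(0,0,255),1)
S=bot.get_image("scene")["frame"]
im=np.hstack([cv2.resize(f[90:290,220:420],(400,400)),cv2.resize(S[125:225,320:420],(400,400),interpolation=cv2.INTER_CUBIC)])
cv2.imwrite("pics/w5.png",im)
```

```text
t 32.38 pos [ 0.5508 -0.1535  0.2441] rot [-3.142  0.     1.907] st [0.0018 0.0158] F [-0.3 -0.8 -0.9] Fst [-0.5 -0.6] Mst [-0.027 -0.133] gap 0.0873 grip 0.0
```

View pics/w5.png

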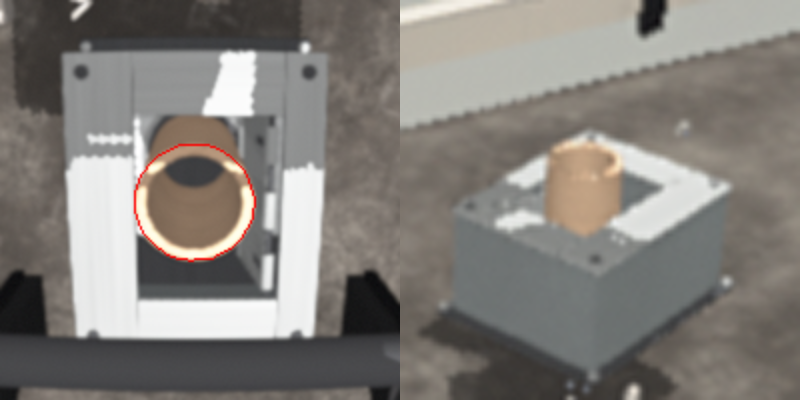

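The tube is upright in the nest with its rim matching the predicted 129 mm height circle, and nothing is touching it. Handing in.

```bash
python3 -c "
from bench import bot
print(bot.sign_off())"
```

```text
the job is handed in; nothing more can be done
None
```

The bronze tube stands upright in the nest (found at about y = +16 mm) and down on its floor, with the flap resting open on its side; the gripper is clear and the job was handed in at about 32 s.

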